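# Pack the test-strip vial and snap the slide-top kit box shut

## Task

Pack up the blood-test kit: put the white vial with the black cap into the open yellow box, then slide that box's blue lid along its groove, over the small ridge at the end, until it is fully shut. Leave the lid of the other slide-top box as it is.

Things in the scene. Friction and masses are not known exactly. Their poses are not given: they have to be found in the camera images.
- kit_box: Yellow slide-top box fixed to the table, 180 (x) x 100 (y) x 68 mm high. Origin: centre of underside; x along the lid's groove, +x to the tall end wall. Inside 170 x 90 mm, floor 5 mm up, lid underside 60 mm up. Its blue lid starts pulled out 105 to 125 mm to -x over the low end wall, leaving the box open from about x = -15 to +85 mm. Pushed to +x the lid shuts against a stop; it cannot lift out.
- kit_box_grip (a point): Top of the blue lid's grip bar, 92 mm above the table; bar 12 mm along the groove, 40 across, 28 tall, on the lid's top (64 mm up). At x = y = 0 in the box's frame when fully shut, at x = -0.115 m when 115 mm open. Lid slides with about 2 N; a sprung ridge catches it some 20 mm before shut, takes some 6 to 10 N to force, is passed at 9 mm and then holds it. Move it by the bar.
- strip_vial: Loose white test-strip vial with a black cap and a blue band, upright on the table, 28 mm diameter, 46 mm tall, about 30 g. Origin: centre of its underside, z up. A vial of the same size with an orange cap and band stands elsewhere; it is not wanted. Inside the box it may stand or lie.
- other_box_grip (a point): Top centre of the grip bar on the other box's lid: a white box with a green lid, same shape and size, also open. Its lid must stay where it is.

How it is judged:
By the outcome, as a careful person would: the job done as asked, in the order asked, and still so for the second after the job is handed in, with the robot touching nothing.
It also fails if it takes over 48 s, if anything falls off the work surface, if the arm or the gripper's body presses on something with over 40 N, if the wrist force passes 120 N, or if a joint passes its speed limit or range.

## Robot

A 6-joint arm with a two-finger parallel gripper is mounted at the origin on the work surface. World frame = base frame: x ahead of the robot, y to its left, z up, the work surface at z = 0. Lengths are in m, angles in rad, forces in N, time in s.
With the tool pointing down it reaches from about 0.425 to 0.95 m from the base axis. Payload 3.5 kg.
Tool frame: the origin (TCP) lies midway between the tips of the shut fingers; the grasp point (between the pads) lies 19 mm behind it (ctrl.tcp_to_grasp is the distance from the TCP to the grasp point, in m); z points along the fingers, x is the direction in which the jaws open and shut, and the axes are right-handed (so a half turn about z gives the same grasp; the last joint's range is limited). The gripper opens to 85 mm and grips with 20 to 120 N. Pads are 22 mm wide; open, the fingers measure 114 mm over their backs; the gripper's body (76 mm by 85 mm) begins 54 mm behind the grasp point. The pads swing forward as they close: fully open they stand 13 mm farther back than shut.
Start: joints at [1.14, 0.286, 1.577, -0, 1.279, -0.15], TCP at [0.187, 0.649, 0.231] pointing down, gripper open.
Joint ranges: [-2.77, 2.77], [-0.9, 2.22], [0.21, 2.48], [-1.53, 4.67], [0.24, 2.81], [-2.84, 2.84]. Speed limits (rad/s): [2.79, 2.79, 3.14, 3.14, 3.14, 3.14].

## Interface

Orientations are given as a unit quaternion [x, y, z, w].
In Python, from plant import ctrl, cams, workorder, spotter gives the robot as it stands. The module is installed in compiled form; this text tells all that it offers.
- The arm moves only by the tool send_rows, never from a script. Its argument "motion" is one flat list of numbers, 5 for each row, row after row: the shift along the tool's x, y, z in cm, then the turn about the tool's z in rad, then the finger opening in cm, from 0 to 8.54. In form: [tx, ty, tz, spin, gripper, tx, ty, tz, spin, gripper, ...]. A call has 1 to 12 rows; each row shifts and turns the pose as measured when the row begins, along the tool's axes as they then stand; what a row does not reach is not made up. A row lasts 1/10 s, in which the tool goes at most 50 mm and 8.59 degrees, less where a joint would pass 70% of its speed; a pose out of reach is approached as far as the arm can. A call is refused whole if a number of a shift passes 5 or a number of a turn 0.15, either way. A call with a gripper value outside its range is refused whole. The fingers move at their own pace and stop on an object; "grip_force" is the grip in N (left out, the last holds). Time passes only in rows, so rows that do not move let the fingers close. It gives the time, the measured TCP pose, the force and the opening at its end, in the units of the state.
- ctrl.get_state(): the state, without advancing time (a new reading comes with each control period).
- cams.read_camera(name): name is "scene" or "top"; returns (picture, depth): 480x640x3 uint8, red, green, blue; 480x640 float32, m along the optical axis (not along the pixel's ray), 0 where there is no reading.
- cams.camera_params(name): a dict with "fx", "fy", "cx", "cy" (pixels), "k1" (the pictures are not rectified: a ray, as slopes to the right and down, at radius r is drawn at 1 + k1 r^2 times it, then the intrinsics apply), "xyz" and "attitude" of the camera in the world. Camera axes: x right, y down, z forward; pixel columns grow to the right and rows downward; lengths in m; the calibration is good to about 2 mm. A picture is of the moment at which its call begins. camera_params takes no time and is no camera call.
- workorder.sign_off(): hands the job in, once; it reports no verdict.
Trained networks look in the newest picture that a camera, given by its name, has taken for a name from the list of things; names that differ only in an ending like _2 or _b are one class to them, and where a whole thing is asked for, a point or a joint stands for the part that bears it (a point fixed in the world has none). Each returns a list of dicts, best first, with "conf" (0 to 1); they miss things now and then, are a little off and sometimes report something else, mostly with a low value. They report only what shows in the picture. A call takes as long as a camera call.
- spotter.trace(target, camera): "mask" (480x640 bool, what is visible of it) and "bbox" ([left, top, width, height] in pixels, round what is visible of it).
The state is a dict: "time": time; "qpos": joint angles; "dq": joint speeds; "joint_efforts": joint torques, N m; "eef_pos": TCP position; "tcp_rot": TCP orientation; "contact_force": force on the tool from outside, world axes, zero at the start; "wrist_torque": the same for the moment, N m; "opening": opening from 0.0 (shut) to 1.0 (fully open).
Only numpy, scipy, OpenCV 4.12 (cv2) and the standard library are available. Lean on these libraries where they do the work, as an engineer would, in place of code of your own. Each camera call takes 0.05 s, during which the arm holds its last target.

## Working session

There is one attempt and no reset: what is moved stays moved. The work goes in short steps, Python scripts to look and compute and a tool call to move; the robot and the scene stay as the last step left them, time stands still between calls to the robot, and variables do not carry over. Pictures are saved under pics/ and viewed, and the job is handed in when it is done.

Besides the shell and the picture viewer there is one more tool, called after "Emit:" in YAML: its name, and indented under it one key for each argument. send_rows: Moves the arm, as the interface text tells. Its arguments: {"type":"object","properties":{"motion":{"type":"array","items":{"type":"number"}},"grip_force":{"type":"number"}},"required":["motion"]}

```bash
mkdir -p pics; cat > h.py <<'E'
import numpy as np, cv2
from scipy.spatial.transform import Rotation as R
from plant import ctrl, cams, workorder, spotter
def grab(n,save=None):
    im,d=cams.read_camera(n)
    if save: cv2.imwrite('pics/'+save+'.png',im[:,:,::-1])
    return im,d
def attR(p):
    a=np.array(p['attitude'],float)
    return R.from_quat(a).as_matrix() if a.size==4 else a.reshape(3,3)
def cloud(n,d):
    p=cams.camera_params(n)
    K=np.array([[p['fx'],0,p['cx']],[0,p['fy'],p['cy']],[0,0,1.]])
    v,u=np.mgrid[0:480,0:640]
    pts=np.stack([u,v],-1).reshape(-1,1,2).astype(float)
    r=cv2.undistortPoints(pts,K,np.array([p['k1'],0,0,0,0.])).reshape(480,640,2)
    P=np.dstack([r*d[...,None],d])
    W=P@attR(p).T+np.array(p['xyz'])
    W[d<=0]=np.nan
    return W
E
python3 - <<'E'
from h import *
print(ctrl.get_state())
for n in('scene','top'):
    print(cams.camera_params(n))
    im,d=grab(n,n+'0'); W=cloud(n,d); np.save(n+'W.npy',W); np.save(n+'I.npy',im)
    for t in('kit_box','kit_box_grip','strip_vial','other_box_grip'):
        for o in spotter.trace(t,n)[:4]:
            m=o['mask']; P=W[m]; P=P[~np.isnan(P[:,0])]
            print(n,t,round(o['conf'],2),o['bbox'],np.median(P,0).round(3) if len(P) else None,P.max(0).round(3) if len(P) else None, im[m].mean(0).round())
print(ctrl.get_state()['time'])
E
```

```text
{'time': 0.0, 'qpos': array([ 1.14000280e+00,  2.87186031e-01,  1.57817145e+00,  7.11080845e-06,
        1.27862685e+00, -1.50030709e-01]), 'dq': array([0.00040218, 0.00128328, 0.00121698, 0.0004998 , 0.00038035,
       0.00018289]), 'joint_efforts': array([ 1.10031240e-03, -4.05972326e+01, -2.92640376e+01,  2.51939014e-05,
        5.71584504e-03,  5.04873242e-06]), 'eef_pos': array([0.18674548, 0.64796534, 0.22993662]), 'tcp_rot': array([ 7.99089739e-01,  6.01210577e-01, -1.05392581e-03,  5.65051829e-04]), 'contact_force': array([-0.7153607 , -0.01686827,  0.39593555]), 'wrist_torque': array([-0.03969789, -0.00676243, -0.02377512]), 'opening': 1.001179787075072}
{'fx': 548.5863413544204, 'fy': 548.5863413544204, 'cx': 327.92054897069715, 'cy': 241.9404043690039, 'k1': -0.11708927105197672, 'xyz': array([ 1.32533825, -0.18908543,  0.80960033]), 'attitude': array([ 0.72442464,  0.5593889 , -0.25390442, -0.31277077])}
scene kit_box 0.78 [375.7, 176.8, 60.0, 117.5] [0.529 0.164 0.059] [0.664 0.27  0.095] [78. 75. 70.]
scene kit_box_grip 0.7 [375.3, 178.7, 53.7, 51.7] [0.464 0.18  0.064]
[... 233 characters left out ...]
.095] [55. 92. 61.]
{'fx': 543.8083632552617, 'fy': 543.8083632552617, 'cx': 315.6299789553769, 'cy': 241.54410175707363, 'k1': -0.09328412470528855, 'xyz': array([ 0.44510121, -0.00448168,  1.29493117]), 'attitude': array([ 0.70915378, -0.70348032,  0.03459788, -0.03192715])}
top kit_box_grip 0.68 [197.7, 249.5, 62.4, 84.1] [0.452 0.185 0.064] [0.545 0.257 0.098] [18. 43. 94.]
top strip_vial 0.59 [157.4, 246.7, 22.2, 11.5] [0.536 0.329 0.043] [0.55  0.351 0.053] [24. 25. 27.]
top other_box_grip 0.56 [379.5, 245.5, 59.7, 86.4] [ 0.457 -0.221  0.064] [ 0.553 -0.157  0.097] [33. 77. 41.]
top other_box_grip 0.44 [163.2, 248.8, 15.1, 8.9] [0.536 0.327 0.045] [0.548 0.342 0.053] [15. 16. 19.]
0.5
```

View pics/scene0.png

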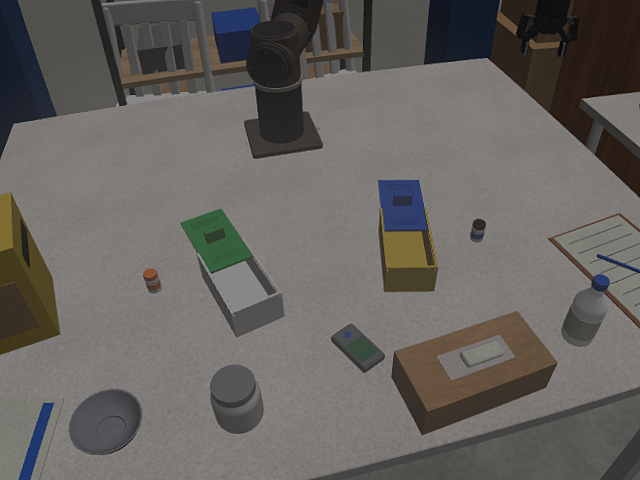

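View pics/top0.png

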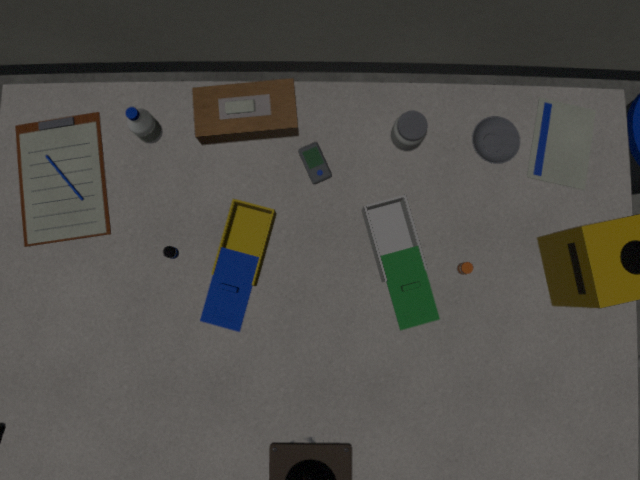

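The scene view shows the black-capped vial at about (478,229). The yellow box with its blue lid is at about (405,235), and the orange vial at (152,280) is well away from it. In the top view the vial is at (171,252) and the blue grip bar at (229,288). Next I'll fit the geometry.

```bash
python3 - <<'E'
from h import *
for n in('scene','top'):
    W=np.load(n+'W.npy'); I=np.load(n+'I.npy').astype(int)
    hsv=cv2.cvtColor(I.astype(np.uint8),cv2.COLOR_RGB2HSV)
    reg=(W[...,0]>.3)&(W[...,0]<.75)&(W[...,1]>.05)&(W[...,1]<.28)
    blue=reg&(hsv[...,0]>100)&(hsv[...,0]<125)&(hsv[...,1]>120)
    lid=blue&(abs(W[...,2]-.064)<.006)
    r=cv2.minAreaRect(W[lid][:,:2].astype(np.float32)*1000); print(n,'lid',r,cv2.boxPoints(r).tolist(), np.median(W[lid][:,2]))
    bar=reg&(W[...,2]>.082)&(W[...,2]<.11)
    B=W[bar]; r=cv2.minAreaRect(B[:,:2].astype(np.float32)*1000); print('bar',len(B),r,B.mean(0),B[:,2].max())
    box=reg&(W[...,2]>.05); r=cv2.minAreaRect(W[box][:,:2].astype(np.float32)*1000); print('all',r,cv2.boxPoints(r).tolist())
    v=(abs(W[...,0]-.54)<.05)&(abs(W[...,1]-.33)<.05)
    for lo,hi in((.012,.04),(.041,.06)):
        Q=W[v&(W[...,2]>lo)&(W[...,2]<hi)]
        if len(Q)>3: print('vial',lo,len(Q),Q.mean(0),Q.min(0),Q.max(0),cv2.minEnclosingCircle(Q[:,:2].astype(np.float32)*1000))
    t=(abs(W[...,0]-.54)<.1)&(abs(W[...,1]-.4)<.04); print('table z',np.nanmedian(W[t][:,2]))
p=ctrl.get_state(); print(R.from_quat(p['tcp_rot']).as_matrix().round(3))
for n in('scene','top'):
    I=np.load(n+'I.npy')
    c=I[150:310,360:500] if n=='scene' else I[190:340,140:290]
    cv2.imwrite(f'pics/{n}_crop.png',cv2.resize(c,None,fx=4,fy=3.7,interpolation=2)[:,:,::-1])
E
```

```text
scene lid ((454.63360595703125, 183.43704223632812), (92.59910583496094, 179.2584228515625), 75.1170883178711) [[356.1194152832031, 161.71148681640625], [529.3641967773438, 115.66992950439453], [553.1478271484375, 205.16259765625], [379.90301513671875, 251.20416259765625]] 0.06369909833998766
bar 126 ((457.68109130859375, 182.05093383789062), (40.73754119873047, 18.643760681152344), 73.32463836669922) [0.45968408 0.18052283 0.08867546] 0.0948079109126454
all ((509.51458740234375, 168.467041015625), (101.3943862915039, 296.1988525390625), 75.6298599243164) [[353.4665222167969, 156.1121063232422], [640.3980712890625, 82.59996032714844], [665.5626220703125, 180.8219757080078], [378.631103515625, 254.33412170410156]]
vial 0.012 128 [0.5479117  0.32517464 0.02640851] [0.53279343 0.31546701 0.01217722] [0.55588057 0.34208488 0.03988645] ((542.7960815429688, 328.84466552734375), 14.46275806427002)
vial 0.041 102 [0.54163974 0.32939425 0.04473986] [0.52378919 0.31544756 0.04117355] [0.55585089 0.34393983 0.0485403 ] ((539.798583984375, 329.5333557128906), 16.12301254272461)
table z -0.000224
[... 504 characters left out ...]
686157226562), (101.5637435913086, 289.3832702636719), 75.65519714355469) [[354.646240234375, 157.7765655517578], [635.0072021484375, 86.07994079589844], [660.1702880859375, 184.47715759277344], [379.809326171875, 256.17376708984375]]
vial 0.012 42 [0.53453206 0.32294892 0.02619279] [0.52335447 0.31850551 0.01259155] [0.54925404 0.33469419 0.03980177] ((536.3043212890625, 329.11151123046875), 13.74941349029541)
vial 0.041 110 [0.53740337 0.33255411 0.04598384] [0.52431021 0.31947813 0.04136622] [0.55025617 0.34627394 0.05295642] ((537.7406005859375, 333.6817626953125), 14.442717552185059)
table z -0.00019486002259916368
[[ 0.277  0.961 -0.   ]
 [ 0.961 -0.277 -0.   ]
 [-0.    -0.    -1.   ]]
```

View pics/top_crop.png

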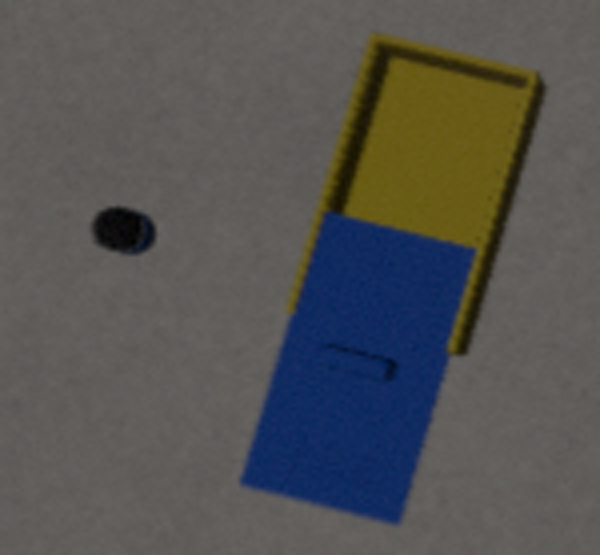

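View pics/scene_crop.png

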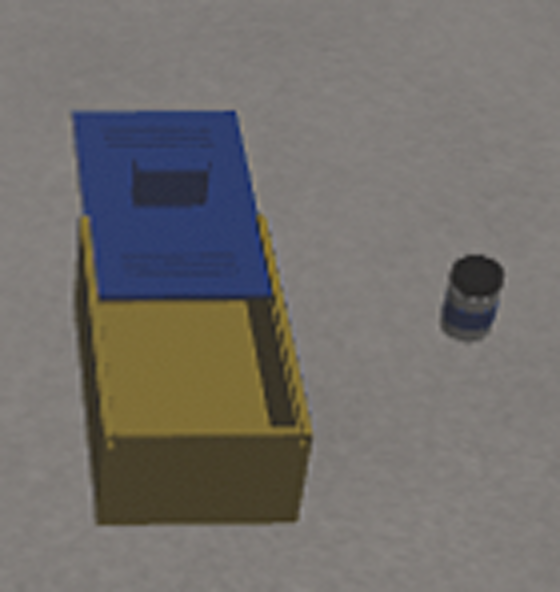

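Emit:
send_rows:
  motion: [0,0,0,0.15,8.5,0,0,0,0.15,8.5,0,0,0,0.15,8.5,0,0,0,0.15,8.5,0,0,0,0.15,8.5,0,0,0,0.15,8.5,0,0,0,0.15,8.5,0,0,0,0.15,8.5,0,0,0,0.15,8.5,0,0,0,0.15,8.5,0,0,0,0.04,8.5,0,0,0,0,8.5]
  grip_force: 30

```text
time: 1.7
eef_pos: [0.1871, 0.6487, 0.2319]
tcp_rot: [0.992, -0.13, 0.0, -0.0]
contact_force: [-0.0, 0.3, 0.1]
opening: 0.999
```

```bash
cat >> h.py <<'E'
BY=-0.2505
def rel(tx,ty,tz,yaw=BY):
    s=ctrl.get_state(); M=R.from_quat(s['tcp_rot']).as_matrix()
    y=np.arctan2(M[1,0],M[0,0]); d=M.T@(np.array([tx,ty,tz])-s['eef_pos'])*100
    print('t',round(s['time'],2),'pos',s['eef_pos'].round(4),'cm tool',d.round(2),'spin',round(y-yaw,3),'tilt',M[:,2].round(3),'F',s['contact_force'].round(1),'open',round(s['opening'],3),'q',s['qpos'].round(2))
E
python3 -c "
from h import *
rel(.539,.331,.10)"
```

```text
t 1.7 pos [0.1871 0.6487 0.2319] cm tool [42.17 21.66 13.18] spin -0.009 tilt [ 0.     0.001 -1.   ] F [-0.   0.3  0.1] open 0.999 q [1.14 0.29 1.58 0.   1.28 1.4 ]
```

Emit:
send_rows:
  motion: [4.2,2.15,1.2,0,8.5,4.2,2.15,1.2,0,8.5,4.2,2.15,1.2,0,8.5,4.2,2.15,1.2,0,8.5,4.2,2.15,1.2,0,8.5,4.2,2.15,1.2,0,8.5,4.2,2.15,1.2,0,8.5,4.2,2.15,1.2,0,8.5,4.2,2.15,1.2,0,8.5,4.2,2.15,1.2,0,8.5,0,0,0,0,8.5]

```text
time: 2.8
eef_pos: [0.5517, 0.3299, 0.1113]
tcp_rot: [0.993, -0.12, 0.003, -0.006]
contact_force: [-0.8, 0.1, -0.5]
opening: 0.997
```

```bash
python3 -c "
from h import *
rel(.539,.331,.10)"
```

```text
t 2.8 pos [0.5517 0.3299 0.1113] cm tool [-1.26  0.21  1.12] spin 0.011 tilt [ 0.007  0.011 -1.   ] F [-0.8  0.1 -0.5] open 0.997 q [0.38 0.33 1.75 0.01 1.05 0.61]
```

Emit:
send_rows:
  motion: [-1.0,0,1.0,0,8.5,0,0,0,0,8.5,0,0,0,0,8.5]

```text
time: 3.1
eef_pos: [0.5405, 0.3329, 0.1003]
tcp_rot: [0.993, -0.119, 0.002, -0.006]
contact_force: [0.3, -0.1, 0.0]
opening: 0.998
```

```bash
python3 - <<'E'
from h import *
rel(.539,.331,.012)
for n in('scene','top'):
    im,d=grab(n,n+'1')
I=cv2.imread('pics/scene1.png')[120:320,350:560]; cv2.imwrite('pics/s1c.png',cv2.resize(I,None,fx=3,fy=3))
E
```

```text
t 3.1 pos [0.5405 0.3329 0.1003] cm tool [-0.13  0.33  8.83] spin 0.011 tilt [ 0.006  0.011 -1.   ] F [ 0.3 -0.1  0. ] open 0.998 q [0.39 0.33 1.78 0.01 1.02 0.62]
```

View pics/s1c.png

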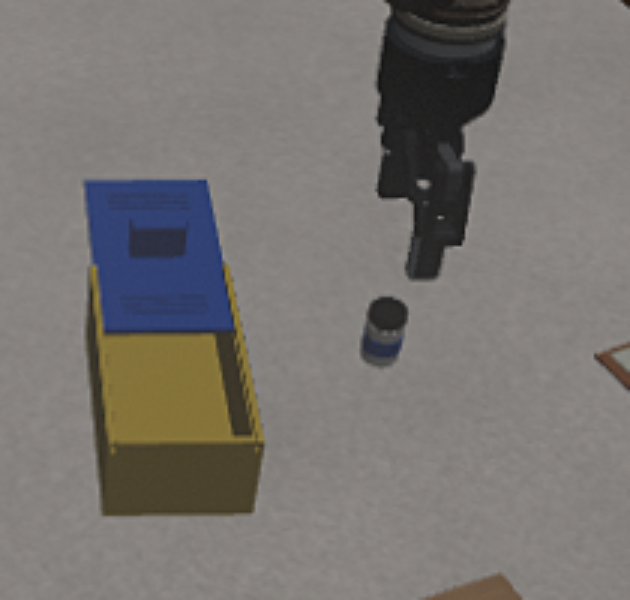

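Both open fingers straddle the vial, which is at about (385,330) in this crop. I'll descend and grip it.

Emit:
send_rows:
  motion: [-0.1,0.2,2.5,-0.0,8.5,0,0,2.5,0,8.5,0,0,2.0,0,8.5,0,0,1.4,0,8.5,0,0,0,0,8.5,0,0,0,0,8.5]

```text
time: 3.8
eef_pos: [0.5392, 0.3387, 0.0188]
tcp_rot: [0.993, -0.114, 0.006, -0.008]
contact_force: [1.2, 1.7, 0.4]
opening: 0.993
```

```bash
python3 - <<'E'
from h import *
rel(.539,.331,.012)
for n in('scene','top'):
    im,d=grab(n,n+'2')
I=cv2.imread('pics/scene2.png')[170:270,420:540]; 
J=cv2.imread('pics/top2.png')[200:300,110:230]
cv2.imwrite('pics/s2c.png',np.hstack([cv2.resize(I,(390,400)),cv2.resize(J,(390,400))]))
E
```

```text
t 3.8 pos [0.5392 0.3387 0.0188] cm tool [0.15 0.77 0.67] spin 0.021 tilt [ 0.014  0.015 -1.   ] F [1.2 1.7 0.4] open 0.993 q [0.4  0.44 1.8  0.01 0.88 0.62]
```

View pics/s2c.png

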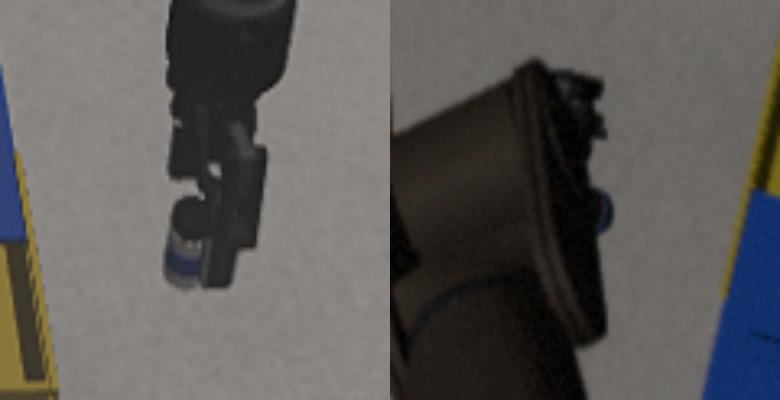

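The fingers stand about 8 mm to +y of the vial. I'll correct tool y and lower a little further.

Emit:
send_rows:
  motion: [0.1,0.7,0,0.0,8.5,0,0,0.5,0.02,8.5,0,0,0,0,8.5,0,0,0,0,8.5]

```text
time: 4.3
eef_pos: [0.541, 0.3315, 0.0171]
tcp_rot: [0.992, -0.126, 0.009, -0.01]
contact_force: [-0.1, -0.3, 1.0]
opening: 0.999
```

```bash
python3 - <<'E'
from h import *
rel(.539,.331,.012)
im,d=grab('scene','scene3'); W=cloud('scene',d)
for o in spotter.trace('strip_vial','scene')[:2]:
    P=W[o['mask']]; print(o['conf'],o['bbox'],np.nanmedian(P,0),np.nanmin(P,0),np.nanmax(P,0))
p=cams.camera_params('scene');M=attR(p)
def proj(X):
    c=M.T@(np.array(X)-p['xyz']);a=c[:2]/c[2];a=a*(1+p['k1']*(a@a));return a*p['fx']+[p['cx'],p['cy']]
print(proj([.539,.331,.023]),proj(ctrl.get_state()['eef_pos']))
I=cv2.imread('pics/scene3.png')[170:270,420:540]
cv2.imwrite('pics/s3c.png',cv2.resize(I,(600,500)))
E
```

```text
t 4.3 pos [0.541  0.3315 0.0171] cm tool [-0.19  0.11  0.51] spin -0.002 tilt [ 0.02   0.017 -1.   ] F [-0.1 -0.3  1. ] open 0.999 q [0.39 0.44 1.81 0.01 0.87 0.63]
0.52 [472.4, 219.9, 8.2, 22.9] [0.54528219 0.32028468 0.03034633] [5.28431087e-01 3.15431844e-01 3.39448701e-04] [0.55374739 0.33304211 0.0497338 ]
[477.39074952 230.29250061] [477.52140112 232.87755173]
```

View pics/s3c.png

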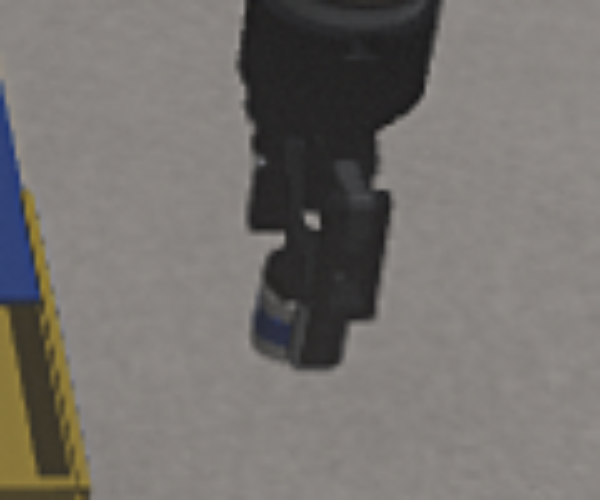

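Emit:
send_rows:
  motion: [-0.1,0.1,0.8,0.0,8.5,0,0,0,0,8.5,0,0,0,0,4,0,0,0,0,2,0,0,0,0,2,0,0,0,0,2,0,0,0,0,2,0,0,0,0,2]
  grip_force: 30

```text
time: 5.2
eef_pos: [0.5395, 0.3311, 0.008]
tcp_rot: [0.992, -0.125, 0.009, -0.01]
contact_force: [0.3, 0.1, -0.2]
opening: 0.323
```

```bash
python3 - <<'E'
from h import *
rel(.539,.331,.14)
E
```

```text
t 5.2 pos [0.5395 0.3311 0.008 ] cm tool [  0.14  -0.26 -13.2 ] spin -0.001 tilt [ 0.02   0.017 -1.   ] F [ 0.3  0.1 -0.2] open 0.323 q [0.39 0.45 1.82 0.01 0.85 0.63]
```

The opening is 27 mm, which matches the vial. Lifting.

Emit:
send_rows:
  motion: [0,0,-2,0,2,0,0,-3,0,2,0,0,-3,0,2,0,0,-3,0,2,0,0,-2,0,2,0,0,0,0,2,0,0,0,0,2]

```text
time: 5.9
eef_pos: [0.5353, 0.3279, 0.1396]
tcp_rot: [0.992, -0.125, 0.006, -0.008]
contact_force: [0.4, -0.4, -1.1]
opening: 0.326
```

```bash
python3 - <<'E'
from h import *
rel(.599,.146,.14)
im,d=grab('scene','scene4'); W=cloud('scene',d)
I=cv2.imread('pics/scene4.png')[110:310,350:560]
cv2.imwrite('pics/s4c.png',cv2.resize(I,None,fx=3,fy=3))
E
```

```text
t 5.9 pos [0.5353 0.3279 0.1396] cm tool [10.7  16.03 -0.21] spin -0.001 tilt [ 0.015  0.015 -1.   ] F [ 0.4 -0.4 -1.1] open 0.326 q [0.39 0.26 1.78 0.01 1.08 0.63]
```

View pics/s4c.png

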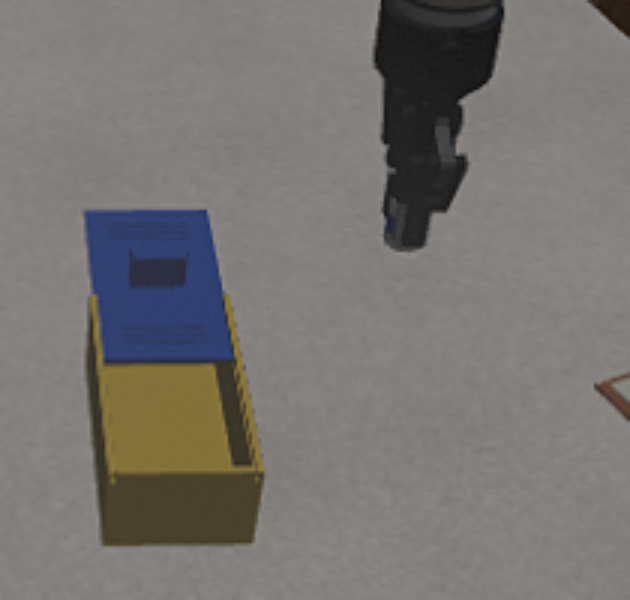

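The vial is held, visible between the fingers at about (405,230) in the crop. Carrying it over the opening.

Emit:
send_rows:
  motion: [1.2,1.8,0,0,2,1.9,2.85,0,0,2,1.9,2.85,0,0,2,1.9,2.85,0,0,2,1.9,2.85,0,0,2,1.2,1.8,0,0,2,0,0,0,0,2,0,0,0,0,2]

```text
time: 6.75
eef_pos: [0.5889, 0.1513, 0.1207]
tcp_rot: [0.992, -0.124, -0.005, -0.005]
contact_force: [0.1, 1.1, -0.3]
opening: 0.32
```

```bash
python3 - <<'E'
from h import *
rel(.599,.146,.015)
E
```

```text
t 6.75 pos [0.5889 0.1513 0.1207] cm tool [ 1.23  0.35 10.56] spin 0.001 tilt [-0.01   0.011 -1.   ] F [ 0.1  1.1 -0.3] open 0.32 q [0.08 0.26 1.83 0.01 1.07 0.32]
```

Emit:
send_rows:
  motion: [1.2,0.4,0,0,2,0,0,1.5,0,2,0,0,2,0,2,0,0,1.5,0,2,0,0,0,0,2,0,0,0,0,2]

```text
time: 7.35
eef_pos: [0.5973, 0.1486, 0.0636]
tcp_rot: [0.992, -0.122, -0.008, -0.005]
contact_force: [0.2, 0.3, -0.4]
opening: 0.32
```

```bash
python3 - <<'E'
from h import *
rel(.599,.146,.015)
im,d=grab('scene','scene5')
I=cv2.imread('pics/scene5.png')[110:310,330:540]
cv2.imwrite('pics/s5c.png',cv2.resize(I,None,fx=3,fy=3))
E
```

```text
t 7.35 pos [0.5973 0.1486 0.0636] cm tool [0.31 0.25 4.85] spin 0.006 tilt [-0.015  0.011 -1.   ] F [ 0.2  0.3 -0.4] open 0.32 q [0.07 0.35 1.83 0.02 0.98 0.31]
```

View pics/s5c.png

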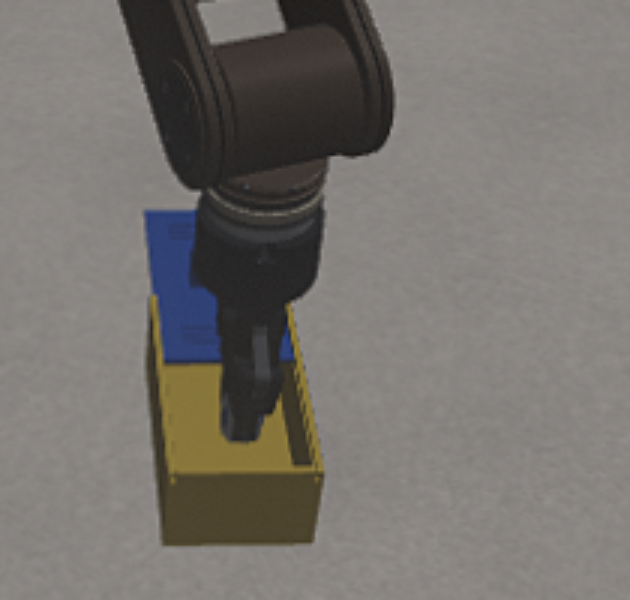

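The vial is over the opening, clear of the lid edge and of the end wall. Lowering it in, then releasing gently.

Emit:
send_rows:
  motion: [0.3,0.2,1.0,0,2,0,0,1.5,0,2,0,0,1.2,0,2,0,0,0.6,0,2,0,0,0,0,2,0,0,0,0,2]

```text
time: 8.0
eef_pos: [0.6015, 0.1465, 0.0226]
tcp_rot: [0.993, -0.122, -0.006, -0.005]
contact_force: [-1.6, 0.9, 2.5]
opening: 0.318
```

```bash
python3 - <<'E'
from h import *
rel(.599,.146,.0145)
E
```

```text
t 8.0 pos [0.6015 0.1465 0.0226] cm tool [-0.22  0.12  0.81] spin 0.006 tilt [-0.011  0.011 -1.   ] F [-1.6  0.9  2.5] open 0.318 q [0.07 0.42 1.83 0.02 0.91 0.31]
```

Emit:
send_rows:
  motion: [-0.2,0.1,0.4,0,2,0,0,0,0,2,0,0,0,0,2]

```text
time: 8.3
eef_pos: [0.6029, 0.1467, 0.0229]
tcp_rot: [0.993, -0.122, -0.002, -0.006]
contact_force: [-0.8, -0.1, 0.1]
opening: 0.315
```

```bash
python3 - <<'E'
from h import *
rel(.599,.146,.0145)
im,d=grab('scene','scene6')
I=cv2.imread('pics/scene6.png')[180:310,360:460]
cv2.imwrite('pics/s6c.png',cv2.resize(I,None,fx=4.5,fy=4.5))
E
```

```text
t 8.3 pos [0.6029 0.1467 0.0229] cm tool [-0.35  0.17  0.84] spin 0.007 tilt [-0.003  0.012 -1.   ] F [-0.8 -0.1  0.1] open 0.315 q [0.07 0.41 1.83 0.02 0.9  0.3 ]
```

View pics/s6c.png

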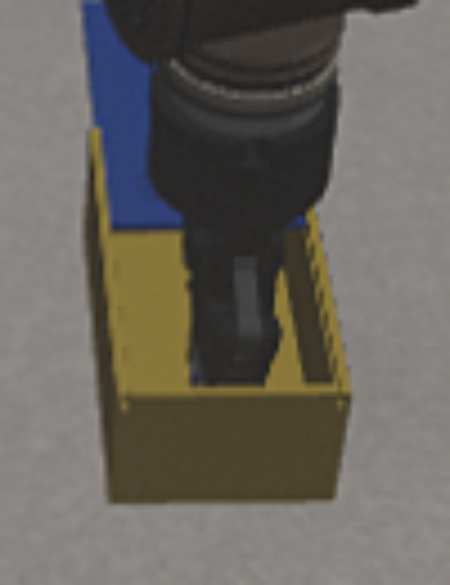

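Emit:
send_rows:
  motion: [-0.4,0.1,0.5,0,2,-0.1,0,0.3,0,2]

```text
time: 8.55
eef_pos: [0.6039, 0.1468, 0.0218]
tcp_rot: [0.993, -0.122, 0.005, -0.006]
contact_force: [-13.3, -2.8, 17.1]
opening: 0.319
```

```bash
python3 - <<'E'
from h import *
rel(.599,.146,.0145)
E
```

```text
t 8.55 pos [0.6039 0.1468 0.0218] cm tool [-0.46  0.2   0.72] spin 0.007 tilt [ 0.011  0.011 -1.   ] F [-13.3  -2.8  17.1] open 0.319 q [0.07 0.41 1.84 0.01 0.88 0.31]
```

Unexpected contact (17 N) about 8 mm above the height I planned. I'll back off slightly and check.

Emit:
send_rows:
  motion: [-0.2,0,-1.0,0,2,0,0,0,0,2,0,0,0,0,2]

```text
time: 8.85
eef_pos: [0.6012, 0.147, 0.0314]
tcp_rot: [0.993, -0.122, 0.004, -0.006]
contact_force: [-0.4, -1.8, -1.0]
opening: 0.317
```

```bash
python3 - <<'E'
from h import *
rel(.599,.146,.0145)
O=[]
for n,r in(('scene',(150,310,350,470)),('top',(170,350,150,310))):
    im,d=grab(n,n+'7'); W=cloud(n,d); np.save(n+'W7.npy',W)
    I=im[r[0]:r[1],r[2]:r[3],::-1]; O.append(cv2.resize(I,(390,520)))
    for o in spotter.trace('strip_vial',n)[:2]:
        P=W[o['mask']]; print(n,o['conf'],o['bbox'],np.nanmedian(P,0),np.nanmin(P,0),np.nanmax(P,0))
    m=cv2.convertScaleAbs(np.hstack(O),alpha=1.8); cv2.imwrite('pics/s7c.png',m)
W=np.load('sceneW7.npy')
m=(W[...,0]>.56)&(W[...,0]<.66)&(abs(W[...,1]-.146)<.03)&(W[...,2]>.02)&(W[...,2]<.11)
ys,xs=np.where(m)
for y in range(ys.min(),ys.max()+1,3):
    k=ys==y; print(y,[(x,*(W[y,x]*1000).astype(int)) for x in xs[k][::4]])
E
```

```text
t 8.85 pos [0.6012 0.147  0.0314] cm tool [-0.2   0.17  1.69] spin 0.007 tilt [ 0.01   0.011 -1.   ] F [-0.4 -1.8 -1. ] open 0.317 q [0.07 0.39 1.84 0.01 0.9  0.31]
227 [(np.int64(400), np.int64(574), np.int64(133), np.int64(107))]
230 [(np.int64(400), np.int64(576), np.int64(132), np.int64(101))]
233 [(np.int64(401), np.int64(587), np.int64(130), np.int64(103))]
236 []
239 [(np.int64(401), np.int64(574), np.int64(137), np.int64(74))]
242 [(np.int64(402), np.int64(612), np.int64(123), np.int64(103)), (np.int64(407), np.int64(613), np.int64(133), np.int64(101)), (np.int64(411), np.int64(615), np.int64(140), np.int64(102)), (np.int64(420), np.int64(624), np.int64(155), np.int64(106))]
245 [(np.int64(402), np.int64(579), np.int64(138), np.int64(62)), (np.int64(406), np.int64(618), np.int64(129), np.int64(99))]
248 [(np.int64(402), np.int64(580), np.int64(138), np.int64(55)), (np.int64(406), np.int64(621), np.int64(129), np.int64(94))]
251 [(np.int64(402), np.int64(584), np.int64(137), np.int64(50)), (np.int64(406), np.int64(621), np.int64(129), np.int64(87))]
254 [(np.int64(402), np.int
[... 3659 characters left out ...]
t64(131), np.int64(28)), (np.int64(413), np.int64(649), np.int64(139), np.int64(28)), (np.int64(417), np.int64(652), np.int64(146), np.int64(30)), (np.int64(421), np.int64(652), np.int64(154), np.int64(28)), (np.int64(425), np.int64(657), np.int64(160), np.int64(31)), (np.int64(429), np.int64(657), np.int64(169), np.int64(28))]
284 [(np.int64(401), np.int64(644), np.int64(116), np.int64(21)), (np.int64(406), np.int64(646), np.int64(126), np.int64(21)), (np.int64(412), np.int64(649), np.int64(137), np.int64(20)), (np.int64(419), np.int64(653), np.int64(150), np.int64(21)), (np.int64(426), np.int64(657), np.int64(163), np.int64(21)), (np.int64(431), np.int64(659), np.int64(173), np.int64(21))]
```

View pics/s7c.png

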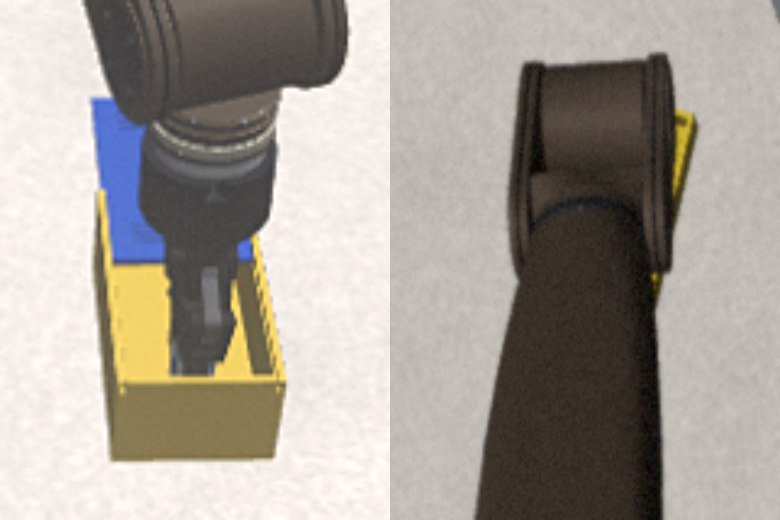

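The picture explains it. The finger's knuckle, about 45 mm out from the tool axis at roughly 50 mm above the TCP, met the top of the end wall. The vial didn't touch anything. I'll shift about 8 mm towards the lid, where both knuckles fit the opening, and then lower.

Emit:
send_rows:
  motion: [-0.8,0.0,0,0,2,0,0,0,0,2,0,0,0,0,2]

```text
time: 9.35
eef_pos: [0.5919, 0.149, 0.0298]
tcp_rot: [0.993, -0.122, 0.003, -0.006]
contact_force: [0.2, 0.2, -0.1]
opening: 0.318
```

```bash
python3 - <<'E'
from h import *
rel(.593,.1485,.018)
E
```

```text
t 9.35 pos [0.5919 0.149  0.0298] cm tool [0.12 0.04 1.18] spin 0.006 tilt [ 0.007  0.011 -1.   ] F [ 0.2  0.2 -0.1] open 0.318 q [0.08 0.38 1.86 0.01 0.89 0.31]
```

Emit:
send_rows:
  motion: [0.1,0.0,0.6,0,2,0,0,0.5,0,2,0,0,0,0,2]

```text
time: 9.65
eef_pos: [0.5928, 0.1489, 0.0177]
tcp_rot: [0.993, -0.122, 0.003, -0.006]
contact_force: [-0.4, 0.5, 0.1]
opening: 0.318
```

```bash
python3 - <<'E'
from h import *
rel(.593,.1485,.018)
E
```

```text
t 9.65 pos [0.5928 0.1489 0.0177] cm tool [ 0.03  0.04 -0.03] spin 0.007 tilt [ 0.007  0.011 -1.   ] F [-0.4  0.5  0.1] open 0.318 q [0.08 0.4  1.86 0.01 0.87 0.31]
```

Clear. Lowering another 3 mm, then opening slightly to let go.

Emit:
send_rows:
  motion: [0,0.0,0.3,0,2,0,0,0,0,2,0,0,0,0,3.1,0,0,0,0,3.3,0,0,0,0,3.3,0,0,0,0,3.3]

```text
time: 10.25
eef_pos: [0.5934, 0.1489, 0.0146]
tcp_rot: [0.993, -0.122, 0.003, -0.006]
contact_force: [-0.1, -0.3, 0.0]
opening: 0.389
```

```bash
python3 - <<'E'
from h import *
rel(.593,.1485,.13)
E
```

```text
t 10.25 pos [0.5934 0.1489 0.0146] cm tool [  0.02  -0.09 -11.54] spin 0.006 tilt [ 0.008  0.011 -1.   ] F [-0.1 -0.3  0. ] open 0.389 q [0.08 0.41 1.86 0.01 0.87 0.31]
```

Emit:
send_rows:
  motion: [0,0,-0.5,0,3.4,0,0,-1,0,3.4,0,0,-1.5,0,3.4,0,0,-2,0,3.4,0,0,-2.5,0,3.4,0,0,-2.5,0,3.4,0,0,-2.5,0,3.4,0,0,0,0,3.4,0,0,0,0,3.4]

```text
time: 11.15
eef_pos: [0.5939, 0.1476, 0.1539]
tcp_rot: [0.993, -0.122, 0.007, -0.007]
contact_force: [-0.4, -1.2, -0.7]
opening: 0.4
```

```bash
python3 - <<'E'
from h import *
rel(.4555,.184,.13)
im,d=grab('scene','scene8')
W=cloud('scene',d)
for o in spotter.trace('strip_vial','scene')[:2]:
    P=W[o['mask']]; print(o['conf'],o['bbox'],np.nanmedian(P,0),np.nanmin(P,0),np.nanmax(P,0))
I=cv2.imread('pics/scene8.png')[110:310,330:540]
cv2.imwrite('pics/s8c.png',cv2.convertScaleAbs(cv2.resize(I,None,fx=3,fy=3),alpha=1.6))
E
```

```text
t 11.15 pos [0.5939 0.1476 0.1539] cm tool [-14.33  -0.15   2.22] spin 0.007 tilt [ 0.016  0.012 -1.   ] F [-0.4 -1.2 -0.7] open 0.4 q [0.07 0.21 1.81 0.01 1.1  0.31]
0.47 [403.4, 248.0, 16.2, 19.2] [0.60077748 0.14568424 0.04931249] [0.58234767 0.13353987 0.02573682] [0.6099037  0.16270348 0.05535773]
```

View pics/s8c.png

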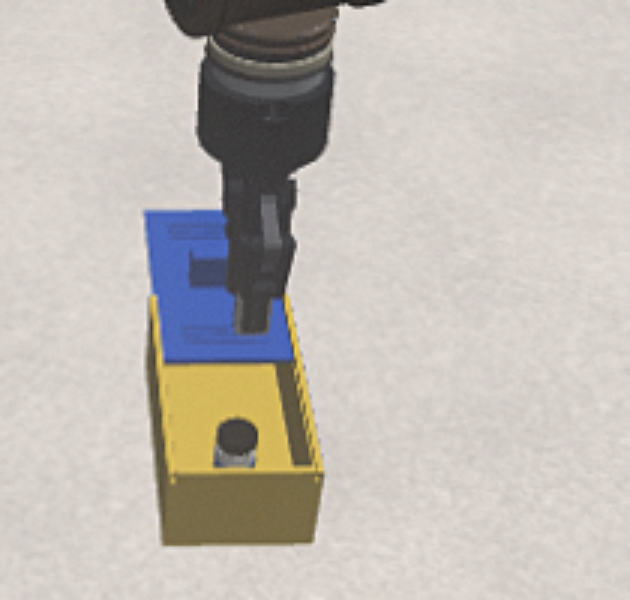

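The vial stands upright inside the box, cap at about (237,437) in the crop and top at about 51 mm. Moving to the grip bar.

Emit:
send_rows:
  motion: [-1.5,0,0,0,4,-2.5,0,0,0,4,-2.5,0,0,0,4,-2.5,0,0,0,4,-2.5,0,0,0,4,-1.7,0,0,0,4,0,0,0,0,4,0,0,0,0,4]

```text
time: 12.05
eef_pos: [0.4547, 0.1789, 0.1397]
tcp_rot: [0.992, -0.122, -0.004, -0.004]
contact_force: [0.1, -0.9, -0.4]
opening: 0.466
```

```bash
python3 - <<'E'
from h import *
rel(.4555,.184,.10)
E
```

```text
t 12.05 pos [0.4547 0.1789 0.1397] cm tool [-0.02 -0.49  3.97] spin 0.005 tilt [-0.006  0.009 -1.   ] F [ 0.1 -0.9 -0.4] open 0.466 q [ 0.16 -0.03  2.1   0.01  1.07  0.4 ]
```

Emit:
send_rows:
  motion: [0,-0.5,1,0,4,0,0,2,0,4,0,0,1,0,4,0,0,0,0,4,0,0,0,0,4]

```text
time: 12.55
eef_pos: [0.459, 0.184, 0.0961]
tcp_rot: [0.992, -0.123, -0.004, -0.004]
contact_force: [-0.0, 1.1, 0.8]
opening: 0.471
```

```bash
python3 - <<'E'
from h import *
rel(.4555,.184,.068)
im,d=grab('scene','scene9')
I=cv2.imread('pics/scene9.png')[110:310,330:540]
cv2.imwrite('pics/s9c.png',cv2.convertScaleAbs(cv2.resize(I,None,fx=3,fy=3),alpha=1.6))
E
```

```text
t 12.55 pos [0.459  0.184  0.0961] cm tool [-0.31  0.1   2.81] spin 0.003 tilt [-0.007  0.008 -1.   ] F [-0.   1.1  0.8] open 0.471 q [0.17 0.05 2.12 0.01 0.98 0.41]
```

View pics/s9c.png

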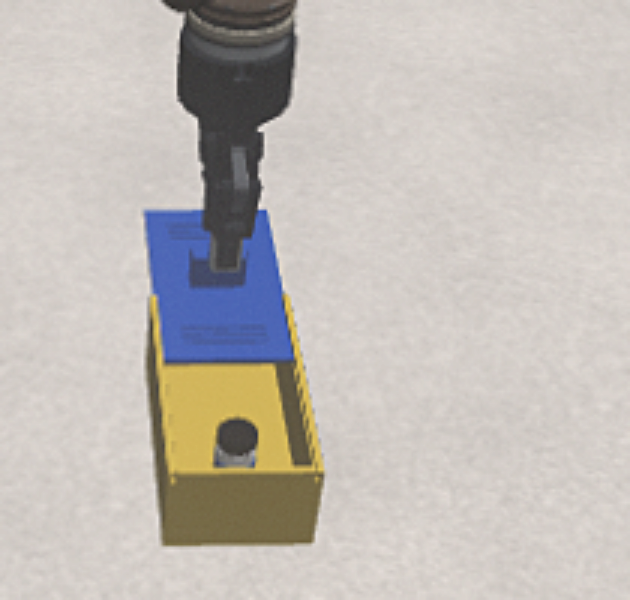

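Emit:
send_rows:
  motion: [-0.3,0.1,1,0,4,0,0,1,0,4,0,0,0.6,0,4,0,0,0,0,4,0,0,0,0,4]

```text
time: 13.1
eef_pos: [0.4565, 0.184, 0.0693]
tcp_rot: [0.992, -0.124, -0.003, -0.004]
contact_force: [0.2, 1.2, 0.1]
opening: 0.467
```

```bash
python3 - <<'E'
from h import *
rel(.4555,.184,.069)
E
```

```text
t 13.1 pos [0.4565 0.184  0.0693] cm tool [-0.09  0.03  0.03] spin 0.003 tilt [-0.004  0.009 -1.   ] F [0.2 1.2 0.1] open 0.467 q [0.17 0.09 2.13 0.01 0.92 0.41]
```

Emit:
send_rows:
  motion: [0,0,0,0,2,0,0,0,0,0.5,0,0,0,0,0.5,0,0,0,0,0.5,0,0,0,0,0.5,0,0,0,0,0.5]
  grip_force: 40

```text
time: 13.7
eef_pos: [0.4568, 0.1841, 0.0698]
tcp_rot: [0.992, -0.124, -0.002, -0.004]
contact_force: [0.3, -0.2, -1.0]
opening: 0.128
```

```bash
python3 - <<'E'
from h import *
rel(.563,.156,.069)
E
```

```text
t 13.7 pos [0.4568 0.1841 0.0698] cm tool [10.99  0.1   0.02] spin 0.001 tilt [-0.003  0.009 -1.   ] F [ 0.3 -0.2 -1. ] open 0.128 q [0.17 0.09 2.13 0.01 0.92 0.41]
```

The bar is gripped (opening about 11 mm). Sliding the first stretch.

Emit:
send_rows:
  motion: [0.8,0,0,0,0.5,1.5,0,0,0,0.5,1.5,0,0,0,0.5,1.0,0,0,0,0.5,0,0,0,0,0.5,0,0,0,0,0.5]

```text
time: 14.3
eef_pos: [0.5076, 0.1709, 0.0698]
tcp_rot: [0.992, -0.125, -0.003, -0.004]
contact_force: [-1.2, -0.4, 1.7]
opening: 0.129
```

```bash
python3 - <<'E'
from h import *
rel(.563,.156,.0695)
E
```

```text
t 14.3 pos [0.5076 0.1709 0.0698] cm tool [ 5.74  0.07 -0.01] spin 0.001 tilt [-0.004  0.009 -1.   ] F [-1.2 -0.4  1.7] open 0.129 q [0.13 0.18 2.03 0.01 0.94 0.37]
```

Emit:
send_rows:
  motion: [0.8,0,0,0,0.5,1.2,0,0,0,0.5,1.0,0,0,0,0.5,0.5,0,0,0,0.5,0,0,0,0,0.5,0,0,0,0,0.5]

```text
time: 14.9
eef_pos: [0.5422, 0.1619, 0.0698]
tcp_rot: [0.992, -0.124, -0.006, -0.004]
contact_force: [-4.7, 0.3, 3.1]
opening: 0.129
```

```bash
python3 - <<'E'
from h import *
rel(.563,.156,.0695)
E
```

```text
t 14.9 pos [0.5422 0.1619 0.0698] cm tool [ 2.16  0.06 -0.  ] spin 0.001 tilt [-0.012  0.01  -1.   ] F [-4.7  0.3  3.1] open 0.129 q [0.11 0.24 1.95 0.01 0.96 0.35]
```

Now at the ridge: about 21 mm left and the force is rising. Pushing over it.

Emit:
send_rows:
  motion: [1.0,0,0,0,0.5,1.0,0,0,0,0.5,1.0,0,0,0,0.5,0.5,0,0,0,0.5]

```text
time: 15.3
eef_pos: [0.5608, 0.157, 0.0697]
tcp_rot: [0.992, -0.124, -0.031, -0.003]
contact_force: [-17.9, 0.9, 14.3]
opening: 0.134
```

```bash
python3 - <<'E'
from h import *
rel(.563,.156,.0695)
E
```

```text
t 15.3 pos [0.5608 0.157  0.0697] cm tool [0.24 0.05 0.  ] spin 0.002 tilt [-0.062  0.015 -0.998] F [-17.9   0.9  14.3] open 0.134 q [0.09 0.3  1.88 0.02 1.02 0.33]
```

Emit:
send_rows:
  motion: [0.7,0,0,0,0.5,0.7,0,0,0,0.5]

```text
time: 15.5
eef_pos: [0.5606, 0.1569, 0.0694]
tcp_rot: [0.991, -0.123, -0.052, -0.002]
contact_force: [-27.1, 2.8, 19.5]
opening: 0.13
```

```bash
python3 - <<'E'
from h import *
rel(.563,.156,.0695)
im,d=grab('scene','scene10')
I=cv2.imread('pics/scene10.png')[110:310,330:540]
cv2.imwrite('pics/s10c.png',cv2.convertScaleAbs(cv2.resize(I,None,fx=3,fy=3),alpha=1.6))
E
```

```text
t 15.5 pos [0.5606 0.1569 0.0694] cm tool [ 0.26  0.03 -0.03] spin 0.004 tilt [-0.103  0.017 -0.995] F [-27.1   2.8  19.5] open 0.13 q [0.09 0.32 1.86 0.03 1.07 0.32]
```

View pics/s10c.png

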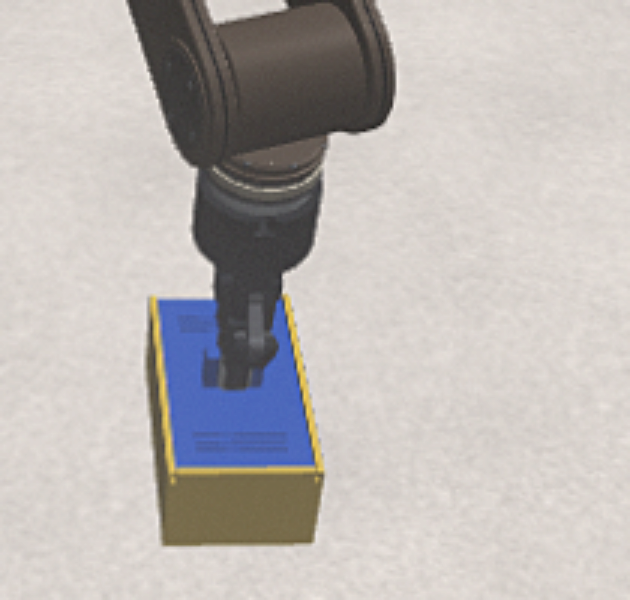

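The lid has stopped hard against its end: no motion under 27 N, and no yellow interior is visible. Relaxing, opening and lifting.

Emit:
send_rows:
  motion: [0,0,0,0,0.5,0,0,0,0,0.5,0,0,0,0,2.5,0,0,0,0,4,0,0,0,0,4,0,0,0,0,4]

```text
time: 16.15
eef_pos: [0.5621, 0.1569, 0.0692]
tcp_rot: [0.991, -0.121, -0.051, -0.002]
contact_force: [-0.1, 0.0, 0.8]
opening: 0.466
```

```bash
python3 - <<'E'
from h import *
rel(.563,.156,.14)
E
```

```text
t 16.15 pos [0.5621 0.1569 0.0692] cm tool [-0.6   0.13 -7.06] spin 0.007 tilt [-0.1    0.016 -0.995] F [-0.1  0.   0.8] open 0.466 q [0.09 0.32 1.86 0.03 1.06 0.32]
```

Emit:
send_rows:
  motion: [-0.1,0,-1,0,4,-0.2,0,-2,0,4,-0.2,0,-2,0,4,-0.3,0,-3,0,4,0,0,-4,0,4,0,0,-4,0,4,0,0,0,0,4]

```text
time: 16.85
eef_pos: [0.5711, 0.1559, 0.2379]
tcp_rot: [0.991, -0.121, -0.051, -0.002]
contact_force: [0.3, 0.1, 0.6]
opening: 0.466
```

Emit:
send_rows:
  motion: [0,-3,0,0,4,0,-4,0,0,4,0,-4,0,0,4,0,-4,0,0,4,0,-4,0,0,4,0,-3,0,0,4,0,0,0,0,4,0,0,0,0,4]

```text
time: 17.65
eef_pos: [0.6276, 0.376, 0.2412]
tcp_rot: [0.991, -0.123, -0.046, -0.003]
contact_force: [-0.3, -0.5, 0.6]
opening: 0.471
```

```bash
python3 - <<'E'
from h import *
rel(.563,.156,.14)
O=[]
for n,r in(('scene',(150,310,350,470)),('top',(170,350,170,305))):
    im,d=grab(n,n+'11'); W=cloud(n,d)
    O.append(cv2.resize(im[r[0]:r[1],r[2]:r[3],::-1],(390,520)))
    reg=(W[...,0]>.4)&(W[...,0]<.72)&(W[...,1]>.05)&(W[...,1]<.24)
    hsv=cv2.cvtColor(im,cv2.COLOR_RGB2HSV)
    lid=reg&(hsv[...,0]>100)&(hsv[...,0]<125)&(hsv[...,1]>120)&(abs(W[...,2]-.064)<.006)
    for m in(lid,reg&(W[...,2]>.082)&(W[...,2]<.105),reg&(W[...,2]>.05)&(W[...,2]<.105)):
        if m.sum()>5: print(n,m.sum(),cv2.minAreaRect(W[m][:,:2].astype(np.float32)*1000))
    for t in('other_box_grip','strip_vial'):
        for o in spotter.trace(t,n)[:2]: print(n,t,o['conf'],o['bbox'],np.nanmedian(W[o['mask']],0))
cv2.imwrite('pics/s11c.png',cv2.convertScaleAbs(np.hstack(O),alpha=1.6))
E
```

```text
t 17.65 pos [0.6276 0.376  0.2412] cm tool [ 0.05 22.85 10.29] spin 0.004 tilt [-0.092  0.017 -0.996] F [-0.3 -0.5  0.6] open 0.471 q [0.38 0.44 1.36 0.05 1.42 0.62]
scene 2101 ((556.6935424804688, 157.54991149902344), (89.34999084472656, 172.949951171875), 75.14191436767578)
scene 156 ((562.767822265625, 154.435302734375), (38.564605712890625, 16.355501174926758), 69.26994323730469)
scene 3284 ((561.8590087890625, 155.12835693359375), (101.59410858154297, 185.82818603515625), 75.63044738769531)
scene other_box_grip 0.79 [184.9, 207.2, 70.9, 69.8] [ 0.47151292 -0.22055795  0.06449757]
top 2754 ((557.3169555664062, 158.49539184570312), (88.61266326904297, 172.78146362304688), 75.53511810302734)
top 100 ((559.691162109375, 157.2884063720703), (39.39751052856445, 12.451590538024902), 74.36164093017578)
top 3548 ((559.88623046875, 157.68360900878906), (101.7581787109375, 181.0579833984375), 75.26364135742188)
top other_box_grip 0.82 [380.3, 245.8, 61.4, 86.5] [ 0.45561432 -0.22116711  0.06438904]
```

View pics/s11c.png

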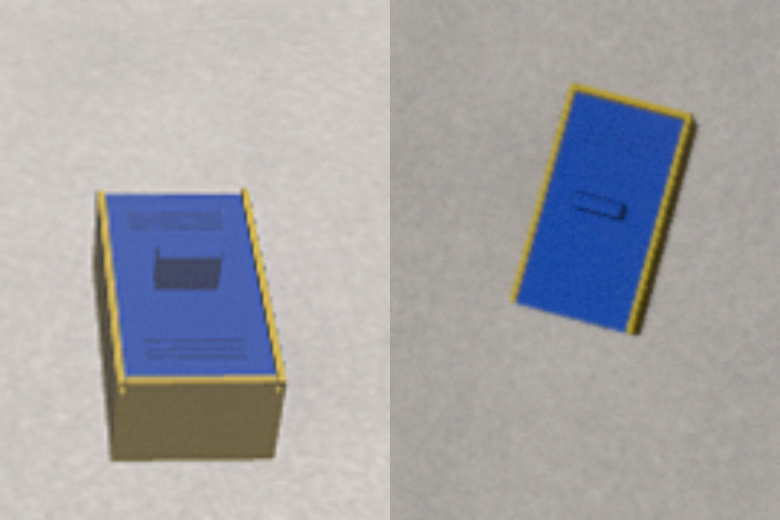

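In both views the lid is fully shut. The bar is at (0.5597, 0.1573) and the box centre at (0.5599, 0.1577). The green lid is unmoved, so I'm handing the job in.

```bash
python3 -c "
from h import *
print(workorder.sign_off())"
```

```text
the job is handed in; nothing more can be done
None
```

The white vial with the black cap is standing upright in the yellow box. I then slid the box's blue lid over the ridge to its stop, backed the arm clear and handed the job in at about 18 s.

**Last checks:**
- **Lid shut:** in the top view the grip bar is within about 1 mm of the box centre. In the scene view it is within about 1 to 2 mm, at that view's coarser bar fit. No gap shows at the end wall, and the lid did not move under a 27 N push.
- **Vial:** before the lid was closed, the picture showed it standing in the box, with its top about 51 mm up, under the 60 mm lid. It is not visible in the pictures taken after shutting.
- **Other lid:** the green lid is unchanged to within about 2 mm, which is camera noise.

**What went wrong:**
- While I lowered the vial, a finger knuckle pressed on the box's end wall with about 22 N. I backed off, moved 8 mm towards the lid and finished without contact. Nothing was displaced.
- The tool tilted about 6° during the final push on the lid. The last pictures show no harm from it.

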